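# Turn the back-to-front clamp lever on the drilling fixture

## Task

Two drilling fixtures stand on the bench, and one of them has its clamp lever fitted back to front: the forked end points away from the round bar in the V-block. Lift that lever straight up off its pivot pin, turn it end for end with the same face up, and lower it back onto the same pin so that the fork lies over the bar; set it fully down on its seat before you let go. Leave the other fixture's lever, which is fitted correctly, alone.

Things in the scene. Friction and masses are not known exactly. Their poses are not given: they have to be found in the camera images.
- lever_hub (a point): Steel clamp lever fitted back to front, 185 mm long, 0.36 to 0.54 kg, balanced at its square hub (40 x 40 mm, 24 high, 24 mm through hole). This point: on the hole's axis, half-way up the hub (12 mm above the underside). x points to the forked end, z up. Grip across the hub's free flats, 40 mm apart along y; the pin comes up between the fingers.
- lever_fork (a point): Tip of the same lever's fork, midway between its two prongs, 95 mm along the lever's x from the hole's axis, 7 mm above the underside. Fork 48 mm wide over both prongs; the other end is a plain tail, 20 mm wide, round-ended, 90 mm from the hole. Both 14 mm thick, undersides flush with the hub's.
- pin_seat (a point): On that lever's fixture (fixed; painted plate 240 x 100 x 16 mm): point on the pin's axis at the top of the round seat, where the hub's underside rests, 46 mm above the bench. x points to the V-block and bar, z up. Pin: steel, 12 mm thick, rising 36 mm above this point, the upper 12 mm tapered. Bar: brass, 24 mm thick, lying along y at x = 75 mm, its top 3 mm below this point.
- other_hub (a point): Hub centre of the other lever, identical but the right way round on a second, identical fixture: leave alone. On both fixtures two upright cheeks stand at x = -72 mm from the pin (away from the bar), inner faces 60 mm apart in y, tops 20 mm above the seat: a lever lies between them and cannot swing round on its pin.
There are look-alikes about, which are no part of the job. Leave any black or red look-alike of the part that bears lever_hub alone.

How it is judged:
By the outcome, as a careful person would: the job done as asked, in the order asked, and still so for the second after the job is handed in, with the robot touching nothing.
It also fails if it takes over 45 s, if anything falls off the work surface, if the arm or the gripper's body presses on something with over 40 N, if the wrist force passes 120 N, or if a joint passes its speed limit or range.

## Robot

A 6-joint arm with a two-finger parallel gripper is mounted at the origin on the work surface. World frame = base frame: x ahead of the robot, y to its left, z up, the work surface at z = 0. Lengths are in m, angles in rad, forces in N, time in s.
With the tool pointing down it reaches from about 0.4 to 0.825 m from the base axis. Payload 7 kg.
Tool frame: the origin (TCP) lies midway between the tips of the shut fingers; the grasp point (between the pads) lies ctrl.hold_point_z behind it (ctrl.hold_point_z is the distance from the TCP to the grasp point, in m); x points along the fingers, z is the direction in which the jaws open and shut, and the axes are right-handed (so a half turn about x gives the same grasp; the last joint's range is limited). The gripper opens to 88 mm and grips with 3 to 60 N. Pads are 19 mm wide; open, the fingers measure 130 mm over their backs; the gripper's body (78 mm by 193 mm) begins 47 mm behind the grasp point.
Start: joints at [1.555, 0.359, 0.012, 0, -1.224, -0.288], TCP at [0.202, 0.644, 0.227] pointing down, gripper open.
Joint ranges: [-3.07, 3.07], [-1.43, 2.12], [-1.02, 1.25], [-3.03, 1.67], [-3.05, -0], [-3.03, 3.03]. Speed limits (rad/s): [2.39, 2.39, 3.01, 3.14, 3.14, 3.14].

## Interface

Orientations are given as a 3x3 rotation matrix whose columns are the frame's x, y, z axes.
In Python, from workcell import ctrl, eyes, ticket gives the robot as it stands.
- The arm moves only by the tool servo_tool, never from a script. Its argument "targets" is a list of rows, each a list of 3 entries, a list of its own where there are three numbers: the shift along the tool's x, y, z scaled (see below), then the turn, a rotation vector about the tool's x, y, z scaled (see below), then the opening, from 0 (shut) to 1 (fully open). A call has 1 to 5 rows; each row shifts and turns the pose as measured when the row begins, along the tool's axes as they then stand; what a row does not reach is not made up. The controller multiplies each number of a shift by 0.5 m and each number of a turn by 45 degrees. A row lasts 1/10 s, in which the tool goes at most 50 mm and 8.59 degrees, less where a joint would pass 70% of its speed; a pose out of reach is approached as far as the arm can. A call with a number of a shift or a turn outside -1 to 1 is refused whole. A call with a gripper value outside its range is refused whole. The fingers move at their own pace and stop on an object; "grip_force" is the grip in N (left out, the last holds). Time passes only in rows, so rows that do not move let the fingers close. It gives the time, the measured TCP pose, the force and the opening at its end, in the units of the state.
- ctrl.get_obs(): the state, without advancing time (a new reading comes with each control period).
- eyes.snapshot(name): name is "scene" or "top" or "wrist"; returns a dict with "color" (420x560x3 uint8, blue, green, red), "fov_y" (degrees; the focal length in pixels is half the picture's height over the tangent of half this angle, whatever the lens; pixels are square), "cx", "cy" (the principal point, pixels), "R" (3x3) and "t" (3): a world point X has camera coordinates R X + t. Camera axes: x right, y down, z forward; pixel columns grow to the right and rows downward; lengths in m; the calibration is good to about 2 mm. A picture is of the moment at which its call begins. There is no depth.
- ticket.sign_off(): hands the job in, once; it reports no verdict.
Trained networks look in a picture, given as the dict that the camera call returned (one of the last four; its "shot" number tells which), for a name from the list of things; names that differ only in an ending like _2 or _b are one class to them, and where a whole thing is asked for, a point or a joint stands for the part that bears it (a point fixed in the world has none). Each returns a list of dicts, best first, with "p" (0 to 1); they miss things now and then, are a little off and sometimes report something else, mostly with a low value. They report only what shows in the picture. A call takes as long as a camera call. They do not tell look-alikes from the thing itself.
- eyes.masks_of(picture, query): "mask" (420x560 bool, what is visible of it) and "location" ([column, row] in pixels, amid what is visible of it).
- eyes.spot_point(picture, query): "location" ([column, row] in pixels: a listed point, or the origin of a listed thing).
The state is a dict: "t": time; "q": joint angles; "qvel": joint speeds; "tau": joint torques, N m; "ee_pos": TCP position; "ee_rot": TCP orientation; "force": force on the tool from outside, world axes, zero at the start; "wrist_torque": the same for the moment, N m; "grip_width": finger opening in m.
Only numpy, scipy, OpenCV 4.12 (cv2) and the standard library are available. Lean on these libraries where they do the work, as an engineer would, in place of code of your own. Each camera call takes 0.05 s, during which the arm holds its last target.

## Working session

There is one attempt and no reset: what is moved stays moved. The work goes in short steps, Python scripts to look and compute and a tool call to move; the robot and the scene stay as the last step left them, time stands still between calls to the robot, and variables do not carry over. Pictures are saved under pics/ and viewed, and the job is handed in when it is done.

Besides the shell and the picture viewer there is one more tool, called after ">>>" as name(argument=value, ...) on one line, values as JSON. servo_tool: Moves the arm, as the interface text tells. Shifts and turns lie within -1 to 1; 1 stands for 0.5 m of shift or 45 degrees of turn. Its arguments: {"type":"object","properties":{"targets":{"type":"array","items":{"type":"array"}},"grip_force":{"type":"number"}},"required":["targets"]}

```bash
ls; mkdir -p pics; python3 - <<'E'
from workcell import ctrl,eyes,ticket
import cv2
o=ctrl.get_obs(); print({k:o[k] for k in('t','q','ee_pos','ee_rot','grip_width')},ctrl.hold_point_z)
for n in('scene','top'):
    s=eyes.snapshot(n); im=s['color'].copy()
    print(n,s['fov_y'],s['cx'],s['cy'],s['R'],s['t'])
    for q in('lever_hub','lever_fork','pin_seat','other_hub'):
        r=eyes.spot_point(s,q)
        print(q,[(round(float(d['p']),2),[round(float(v),1) for v in d['location']]) for d in r])
    cv2.imwrite(f'pics/{n}0.png',im)
E
```

```text
pics
{'t': 0.0, 'q': array([ 1.55505449e+00,  3.59381555e-01,  1.11015503e-02, -3.61576154e-04,
       -1.22411866e+00, -2.88086307e-01]), 'ee_pos': array([0.20182777, 0.64361923, 0.22564267]), 'ee_rot': array([[-3.65245049e-04,  9.54161378e-01, -2.99292384e-01],
       [-1.59676598e-03, -2.99292579e-01, -9.54160051e-01],
       [-9.99998658e-01,  1.29397663e-04,  1.63288756e-03]]), 'grip_width': 0.0880373264492141} 0.0188
scene 50.23510667220919 285.1450496859414 210.6361059300886 [[-0.79396282  0.60794108  0.00553899]
 [ 0.41610838  0.55002924 -0.72410058]
 [-0.4432571  -0.57260412 -0.68967214]] [ 0.20711156 -0.22615093  1.46962635]
lever_hub [(0.96, [258.7, 223.0]), (0.79, [231.1, 322.0]), (0.65, [388.9, 212.8]), (0.57, [349.2, 390.5])]
lever_fork [(0.9, [284.6, 207.0]), (0.85, [354.1, 199.7]), (0.59, [210.4, 364.7]), (0.38, [178.5, 160.6])]
pin_seat []
other_hub [(0.58, [179.8, 159.8]), (0.3, [256.9, 228.6])]
top 43.79229930975368 283.68437521957236 203.37703066704003 [[ 2.20878345e-02 -9.99755850e-01 -6.07187884e-04]
 [-9.96897120e-01 -2.19787706e-02 -7.55848258e-02]
 [ 7.55530265e-02  2.27480898e-03 -9.97139191e-01]] [0.15173672 0.43242633 1.57809603]
lever_hub [(0.87, [229.8, 295.4]), (0.76, [134.7, 151.7]), (0.61, [224.2, 123.6]), (0.57, [276.3, 183.1])]
lever_fork [(0.86, [263.0, 284.0]), (0.79, [278.7, 217.2]), (0.79, [106.4, 158.8]), (0.7, [208.5, 95.3]), (0.52, [390.0, 173.6])]
pin_seat [(0.91, [277.9, 183.6])]
other_hub [(0.82, [386.9, 173.6])]
```

View pics/scene0.png

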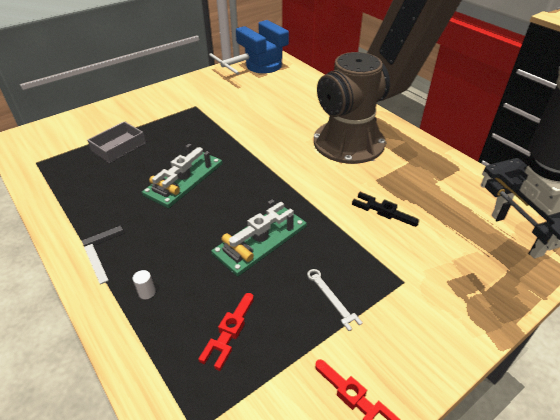

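View pics/top0.png

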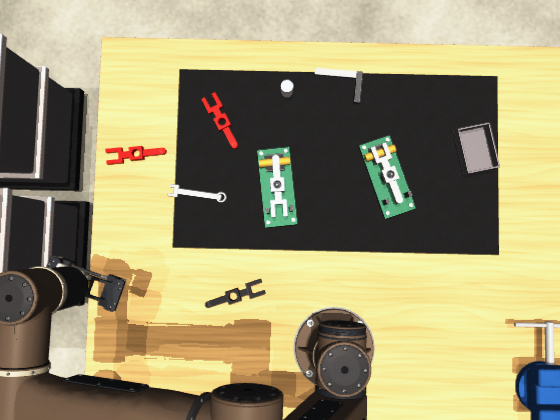

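```bash
python3 - <<'E'
import cv2
a=cv2.imread('pics/top0.png'); cv2.imwrite('pics/top0c.png',cv2.resize(a[60:330,60:460],None,fx=2,fy=2,interpolation=cv2.INTER_CUBIC))
a=cv2.imread('pics/scene0.png'); cv2.imwrite('pics/scene0c.png',cv2.resize(a[140:420,140:440],None,fx=2,fy=2,interpolation=cv2.INTER_CUBIC))
E
```

```text
(no output)
```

View pics/top0c.png

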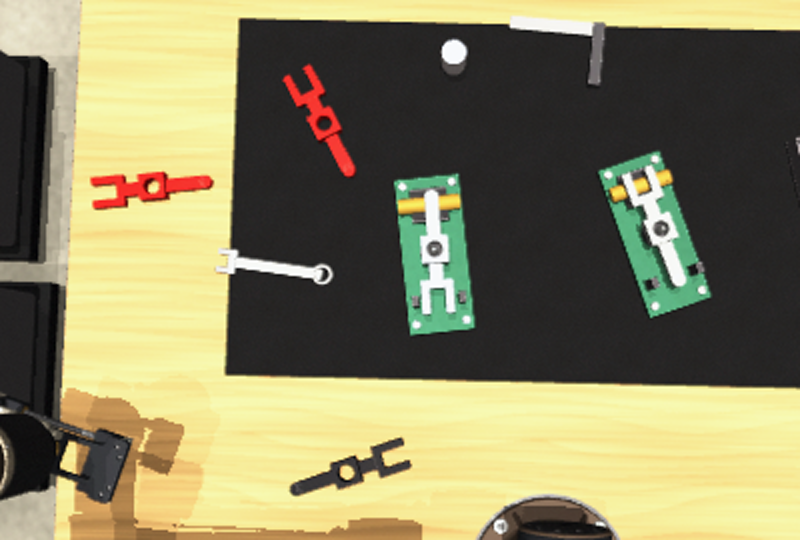

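View pics/scene0c.png

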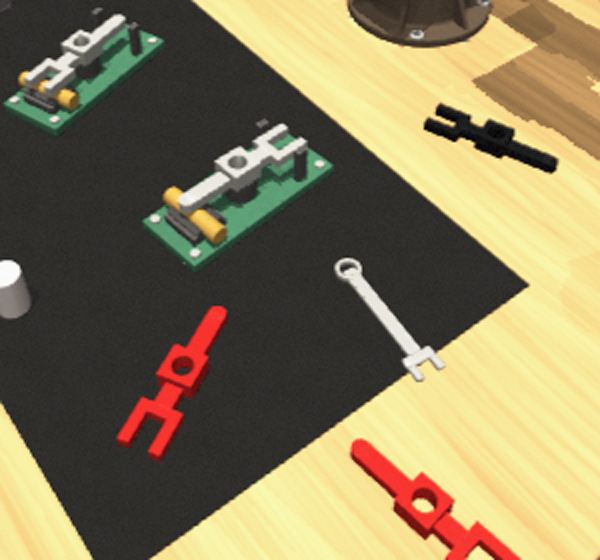

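```bash
cat > h.py <<'E'
import numpy as np,cv2
from workcell import ctrl,eyes,ticket
def K(s):
    f=210/np.tan(np.radians(s['fov_y'])/2); return f,s['cx'],s['cy']
def back(s,uv,z):
    f,cx,cy=K(s); d=np.c_[(np.atleast_2d(uv)-[cx,cy])/f,np.ones(len(np.atleast_2d(uv)))]
    R=np.array(s['R']);t=np.array(s['t']); d=d@R; c=-R.T@t
    return c+d*((z-c[2])/d[:,2:3])
def proj(s,X):
    f,cx,cy=K(s); p=np.atleast_2d(X)@np.array(s['R']).T+s['t']; return p[:,:2]/p[:,2:]*f+[cx,cy]
def yaw(v): return np.degrees(np.arctan2(v[1],v[0]))
E
python3 - <<'E'
from h import *
np.set_printoptions(precision=4,suppress=True)
for n,uvh in(('top',(277,184)),('scene',(259,222))):
    s=eyes.snapshot(n); im=s['color']
    hsv=cv2.cvtColor(im,cv2.COLOR_BGR2HSV)
    g=((hsv[...,0]>55)&(hsv[...,0]<95)&(hsv[...,1]>90)&(hsv[...,2]>50)).astype(np.uint8)
    nl,lab,st,_=cv2.connectedComponentsWithStats(cv2.dilate(g,np.ones((5,5))))
    ids=[i for i in range(1,nl) if st[i,4]>500]
    for i in ids:
        ys,xs=np.nonzero((lab==i)&(g>0)); P=back(s,np.c_[xs,ys],0.016)
        r=cv2.minAreaRect((P[:,:2]*1000).astype(np.float32)); print(n,'plate',r)
    for q in('lever_hub','lever_fork','pin_seat','other_hub'):
        z={'lever_hub':.058,'lever_fork':.053,'pin_seat':.046,'other_hub':.058}[q]
        for d in eyes.spot_point(s,q): print(q,round(d['p'],2),np.round(d['location']),back(s,d['location'],z)[0])
    for d in eyes.masks_of(s,'lever_hub'):
        ys,xs=np.nonzero(d['mask']);P=back(s,np.c_[xs,ys],.058)[:,:2];m=P.mean(0);w,v=np.linalg.eigh(np.cov(P.T))
        print('mask',round(d['p'],2),d['location'],m,yaw(v[:,1]),len(xs))
E
```

```text
top plate ((519.0538330078125, -153.13262939453125), (240.1820068359375, 101.50203704833984), 20.04323387145996)
top plate ((480.43798828125, 183.01998901367188), (240.55960083007812, 101.21151733398438), 7.355286121368408)
lever_hub 0.93 [275. 183.] [0.4858 0.1884 0.058 ]
lever_hub 0.67 [233. 298.] [0.1456 0.3039 0.058 ]
lever_hub 0.58 [134. 150.] [0.5756 0.6141 0.058 ]
lever_hub 0.57 [221. 124.] [0.661  0.3549 0.058 ]
lever_fork 0.97 [279. 219.] [0.3787 0.1743 0.053 ]
lever_fork 0.82 [206.  96.] [0.7462 0.4048 0.053 ]
lever_fork 0.72 [109. 158.] [0.5515 0.6893 0.053 ]
lever_fork 0.62 [263. 288.] [0.1747 0.2162 0.053 ]
pin_seat 0.93 [277. 184.] [0.4861 0.1838 0.046 ]
other_hub 0.92 [388. 171.] [ 0.5284 -0.1493  0.058 ]
mask 0.87 [238.2, 294.3] [0.155  0.2924] 110.44184242960112 575
mask 0.85 [275.0, 184.9] [0.4741 0.1826] -174.8268036779833 566
mask 0.84 [131.4, 151.5] [0.5651 0.6103] 97.89984129718421 547
mask 0.79 [219.4, 115.6] [0.6776 0.3592] -149.57791198163235 508
scene plate ((523.407958984375, -146.18777465820312), (246.6048583984375, 110.97928619384766), 19.99175453186035)
scene plate ((484.6638488769531, 187.94407653808594), (244.83938598632812, 107.68950653076172), 7.251523971557617)
lever_hub 0.97 [234. 324.] [0.6867 0.3842 0.058 ]
lever_hub 0.82 [259. 225.] [0.4845 0.1864 0.058 ]
lever_hub 0.8 [391. 209.] [0.1814 0.3426 0.058 ]
lever_hub 0.68 [351. 391.] [0.5943 0.6292 0.058 ]
lever_fork 0.82 [354. 200.] [0.2307 0.2572 0.053 ]
lever_fork 0.65 [283. 206.] [0.3928 0.1609 0.053 ]
lever_fork 0.57 [211. 366.] [0.7684 0.4316 0.053 ]
pin_seat 0.92 [261. 229.] [0.4811 0.1895 0.046 ]
other_hub 0.84 [178. 162.] [ 0.5252 -0.1641  0.058 ]
mask 0.91 [229.4, 333.0] [0.7052 0.3933] -149.84244299603975 1308
mask 0.79 [262.8, 221.4] [0.4782 0.1831] -173.32614700473042 931
mask 0.79 [383.9, 210.0] [0.1926 0.3322] 108.07696135082641 855
mask 0.56 [354.5, 393.9] [0.5926 0.6342] 101.98200909600483 1552
```

>>> servo_tool(targets=[[[0,0.075,0.066],[0,0,0],1],[[0,0.075,0.066],[0,0,0],1],[[0,0.075,0.066],[0,0,0],1],[[0,0.075,0.066],[0,0,0],1],[[0,0.075,0.066],[0,0,0],1]], grip_force=30)

```text
t: 1.6
ee_pos: [0.3307, 0.4314, 0.2245]
ee_rot: [[0.001, 0.956, -0.292], [-0.001, -0.292, -0.956], [-1.0, 0.001, 0.001]]
force: [0.6, 0.2, 0.8]
grip_width: 0.0879
```

```bash
cat >> h.py <<'E'
from scipy.spatial.transform import Rotation as Ro
def plan(pos,jawyaw):
    o=ctrl.get_obs(); R=np.array(o['ee_rot'])
    a=np.radians(jawyaw); z=np.array([np.cos(a),np.sin(a),0]); x=np.array([0,0,-1.]); T=np.c_[x,np.cross(z,x),z]
    rv=Ro.from_matrix(R.T@T).as_rotvec()
    e=np.array(pos)-o['ee_pos']
    print('t',o['t'],'pos',np.round(o['ee_pos'],4),'jawyaw',round(yaw(R[:,2]),2),'tilt',np.round(R[:2,0],4),'q',np.round(o['q'],3),'w',round(o['grip_width'],4),'F',np.round(o['force'],1))
    print('shift scaled',np.round(R.T@e/0.5,4),'turn scaled',np.round(rv/np.radians(45),4),'mm',np.round(e*1000,1),'deg',np.round(np.degrees(rv),2))
E
python3 -c "
from h import *
plan([.483,.187,.226],-82.7)"
```

```text
t 1.6 pos [0.3307 0.4314 0.2245] jawyaw -106.97 tilt [ 0.0006 -0.0011] q [ 1.278e+00  1.450e-01 -2.820e-01  1.000e-03 -1.145e+00 -4.000e-03] w 0.0879 F [0.6 0.2 0.8]
shift scaled [-0.0024  0.4341  0.3785] turn scaled [-0.5394  0.0013 -0.0008] mm [ 152.3 -244.4    1.5] deg [-24.27   0.06  -0.04]
```

>>> servo_tool(targets=[[[0,0.075,0.066],[0,0,0],1],[[0,0.075,0.066],[0,0,0],1],[[0,0.075,0.066],[0,0,0],1],[[0,0.075,0.066],[0,0,0],1],[[0,0.07,0.06],[-0.19,0,0],1]])

```text
t: 2.1
ee_pos: [0.4576, 0.224, 0.2267]
ee_rot: [[0.003, 0.987, -0.16], [0.002, -0.16, -0.987], [-1.0, 0.003, -0.003]]
force: [0.8, 1.3, -0.3]
grip_width: 0.0878
```

```bash
python3 -c "
from h import *
plan([.483,.187,.226],-82.7)"
```

```text
t 2.1 pos [0.4576 0.224  0.2267] jawyaw -99.2 tilt [0.0035 0.0024] q [ 8.420e-01  8.200e-02 -3.500e-01  1.000e-03 -1.135e+00  5.680e-01] w 0.0878 F [ 0.8  1.3 -0.3]
shift scaled [0.0014 0.0619 0.0649] turn scaled [-0.3667 -0.0032 -0.0044] mm [ 25.4 -37.   -0.7] deg [-16.5   -0.14  -0.2 ]
```

>>> servo_tool(targets=[[[0,0.06,0.065],[-0.18,0,0],1],[[0,0.005,0.01],[-0.18,0,0],1],[[0,0,0],[0,0,0],1]])

```text
t: 2.4
ee_pos: [0.4854, 0.1787, 0.2274]
ee_rot: [[0.005, 0.993, 0.119], [0.003, 0.119, -0.993], [-1.0, 0.005, -0.002]]
force: [-0.5, -0.4, -0.2]
grip_width: 0.0877
```

```bash
python3 - <<'E'
from h import *
plan([.483,.187,.226],-82.7)
np.set_printoptions(precision=4,suppress=True)
for n in('wrist','top','scene'):
    s=eyes.snapshot(n); cv2.imwrite(f'pics/{n}1.png',s['color'])
    if n=='wrist': np.savez('w1.npz',**{k:s[k] for k in('fov_y','cx','cy','R','t')})
    for q,z in(('lever_hub',.058),('lever_fork',.053),('pin_seat',.046)):
        for d in eyes.spot_point(s,q): print(n,q,round(d['p'],2),np.round(d['location']),back(s,d['location'],z)[0])
E
```

```text
t 2.4 pos [0.4854 0.1787 0.2274] jawyaw -83.19 tilt [0.0048 0.0029] q [ 7.330e-01  9.400e-02 -3.340e-01  1.000e-03 -1.137e+00  9.560e-01] w 0.0877 F [-0.5 -0.4 -0.2]
shift scaled [ 0.0029 -0.0029 -0.017 ] turn scaled [-0.0109 -0.0029 -0.0065] mm [-2.4  8.3 -1.4] deg [-0.49 -0.13 -0.29]
wrist lever_hub 0.57 [271. 191.] [0.4824 0.1818 0.058 ]
wrist lever_fork 0.81 [266. 280.] [0.3903 0.1757 0.053 ]
wrist pin_seat 0.69 [269. 189.] [0.481  0.1831 0.046 ]
top lever_hub 0.7 [131. 150.] [0.5754 0.6222 0.058 ]
top lever_hub 0.65 [219. 123.] [0.6639 0.3598 0.058 ]
top lever_hub 0.63 [279. 181.] [0.4927 0.1769 0.058 ]
top lever_fork 0.84 [276. 216.] [0.3877 0.1847 0.053 ]
top lever_fork 0.64 [112. 159.] [0.5472 0.6798 0.053 ]
top lever_fork 0.56 [207.  93.] [0.7555 0.4009 0.053 ]
top pin_seat 0.61 [280. 185.] [0.483  0.1744 0.046 ]
scene lever_hub 0.85 [387. 210.] [0.1925 0.3398 0.058 ]
scene lever_hub 0.76 [350. 390.] [0.5936 0.6277 0.058 ]
scene lever_hub 0.74 [260. 224.] [0.4796 0.1837 0.058 ]
scene lever_hub 0.61 [234. 325.] [0.6873 0.3866 0.058 ]
scene lever_fork 0.93 [353. 198.] [0.2234 0.2489 0.053 ]
scene lever_fork 0.91 [209. 363.] [0.7686 0.4257 0.053 ]
scene lever_fork 0.56 [285. 209.] [0.3946 0.1752 0.053 ]
scene pin_seat 0.68 [263. 229.] [0.4782 0.1927 0.046 ]
```

View pics/wrist1.png

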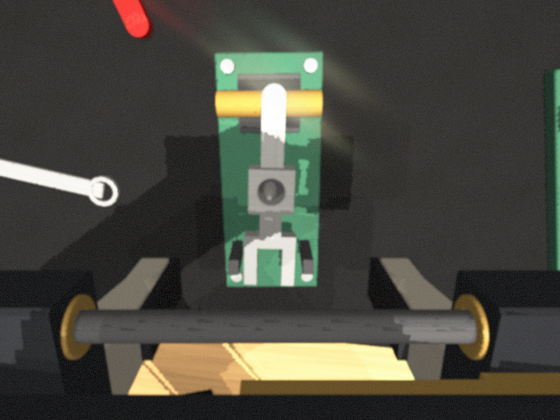

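```bash
python3 - <<'E'
from h import *
import numpy as np
im=cv2.imread('pics/wrist1.png'); s=dict(np.load('w1.npz'))
cv2.imwrite('pics/w1c.png',cv2.resize(im[45:295,205:335],None,fx=2.4*1.25,fy=2.4,interpolation=cv2.INTER_CUBIC) if 0 else cv2.resize(im[140:295,205:335],None,fx=3.8,fy=3.8,interpolation=cv2.INTER_CUBIC))
hsv=cv2.cvtColor(im,cv2.COLOR_BGR2HSV)
g=((hsv[...,0]>55)&(hsv[...,0]<95)&(hsv[...,1]>90)&(hsv[...,2]>40)); g[:,340:]=0
ys,xs=np.nonzero(g);P=back(s,np.c_[xs,ys],.016); print('plate',cv2.minAreaRect((P[:,:2]*1000).astype(np.float32)))
print('cam c',-np.array(s['R']).T@s['t'])
for uv,z,n in(((274,91),.060,'tailend'),((271.5,190),.070,'hubtop'),((270,190),.082,'pintop'),((246,285),.06,'forkL'),((295,285),.06,'forkR')): print(n,back(s,uv,z)[0])
E
```

```text
plate ((482.51824951171875, 182.84841918945312), (238.4310760498047, 100.73253631591797), 7.217281818389893)
cam c [0.56679322 0.18803403 0.38645486]
tailend [0.56824636 0.18911056 0.06      ]
hubtop [0.48657871 0.181505   0.07      ]
pintop [0.48947074 0.18299685 0.082     ]
forkL [0.38665301 0.19479255 0.06      ]
forkR [0.39236503 0.14754228 0.06      ]
```

View pics/w1c.png

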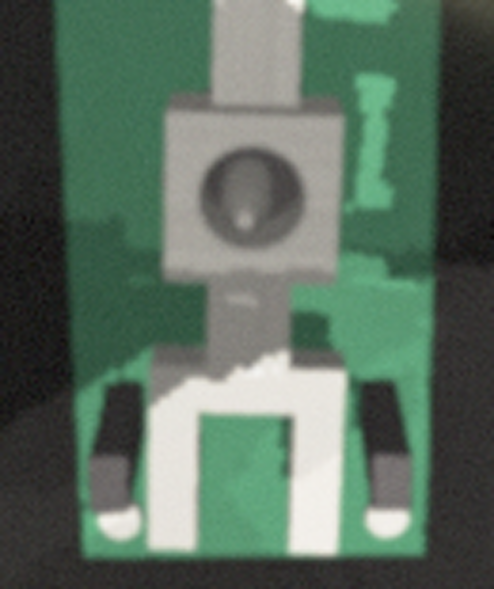

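```bash
python3 - <<'E'
from h import *
s=dict(np.load('w1.npz'))
C=np.array([[166,110],[344,112],[339,281],[163,276]])/3.8+[205,140]
P=back(s,C,.070);print(np.round(P,4),'c',P.mean(0)); 
print('sides',[np.round(np.linalg.norm(P[i]-P[i-1])*1000,1) for i in range(4)])
print('yaw tops',yaw((P[0]+P[1]-P[2]-P[3])[:2]), yaw((P[0]+P[3]-P[1]-P[2])[:2])-90)
for uv,z,n in(((245,213),.082,'pintop'),((253,198),.070,'hole')): print(n,back(s,np.array(uv)/3.8+[205,140],z)[0])
f=[back(s,np.array(u)/3.8+[205,140],.060)[0] for u in((149,548),(338,553))];print('fork',np.mean(f,0),np.linalg.norm(f[0]-f[1]))
t=back(s,(274,87),.06)[0];print('lever yaw',yaw((t-np.mean(f,0))[:2]),np.linalg.norm(t-np.mean(f,0)))
E
```

```text
[[0.5026 0.203  0.07  ]
 [0.507  0.1632 0.07  ]
 [0.4673 0.159  0.07  ]
 [0.4636 0.1998 0.07  ]] c [0.48512038 0.1812675  0.07      ]
sides [np.float64(39.2), np.float64(40.0), np.float64(39.9), np.float64(41.0)]
yaw tops 5.391602956609836 5.6740133615756605
pintop [0.484217   0.18283051 0.082     ]
hole [0.48471295 0.18121653 0.07      ]
fork [0.38948653 0.17254021 0.06      ] 0.04831878916695542
lever yaw 5.32220947813099 0.18267528638525615
```

```bash
python3 -c "
from h import *
plan([.485,.1813,.0412],-84.5)"
```

```text
t 3.0 pos [0.4847 0.1804 0.2273] jawyaw -83.17 tilt [0.0045 0.0027] q [ 7.370e-01  9.400e-02 -3.350e-01  1.000e-03 -1.137e+00  9.530e-01] w 0.0878 F [-0.5 -0.3 -0.9]
shift scaled [ 0.3722 -0.0011 -0.0009] turn scaled [ 0.0296 -0.0028 -0.0061] mm [   0.3    0.9 -186.1] deg [ 1.33 -0.13 -0.28]
```

>>> servo_tool(targets=[[[0.1,0,-0.001],[0.03,-0.003,-0.006],1],[[0.1,0,0],[0,0,0],1],[[0.08,0,0],[0,0,0],1],[[0,0,0],[0,0,0],1]])

```text
t: 3.4
ee_pos: [0.4873, 0.1831, 0.0864]
ee_rot: [[0.007, 0.995, 0.095], [0.004, 0.095, -0.995], [-1.0, 0.007, -0.004]]
force: [-1.5, -0.7, 0.2]
grip_width: 0.0875
```

```bash
python3 -c "
from h import *
plan([.485,.1813,.0412],-84.5)"
```

```text
t 3.4 pos [0.4873 0.1831 0.0864] jawyaw -84.56 tilt [0.0065 0.0043] q [ 0.738  0.242 -0.516  0.002 -0.805  0.927] w 0.0875 F [-1.5 -0.7  0.2]
shift scaled [ 0.0904 -0.0055  0.0035] turn scaled [-0.0015 -0.0047 -0.0088] mm [ -2.3  -1.8 -45.2] deg [-0.07 -0.21 -0.4 ]
```

>>> servo_tool(targets=[[[0.045,-0.005,0.003],[0,-0.004,-0.008],1],[[0.04,-0.002,0],[0,-0.002,-0.004],1],[[0.003,0,0],[0,0,0],1]])

```text
t: 3.7
ee_pos: [0.4866, 0.1831, 0.0456]
ee_rot: [[0.001, 0.995, 0.096], [-0.001, 0.096, -0.995], [-1.0, 0.001, 0.001]]
force: [-0.8, 0.3, 0.8]
grip_width: 0.0875
```

```bash
python3 -c "
from h import *
plan([.485,.1813,.0412],-84.5)
s=eyes.snapshot('wrist');cv2.imwrite('pics/w2.png',s['color'])
s=eyes.snapshot('scene');cv2.imwrite('pics/s2.png',cv2.resize(s['color'][150:300,180:360],None,fx=4,fy=4))"
```

```text
t 3.7 pos [0.4866 0.1831 0.0456] jawyaw -84.48 tilt [ 0.0008 -0.0005] q [ 0.738  0.301 -0.553  0.001 -0.716  0.928] w 0.0875 F [-0.8  0.3  0.8]
shift scaled [ 0.0088 -0.0036  0.0032] turn scaled [ 0.0004  0.0007 -0.0009] mm [-1.6 -1.8 -4.4] deg [ 0.02  0.03 -0.04]
```

View pics/w2.png

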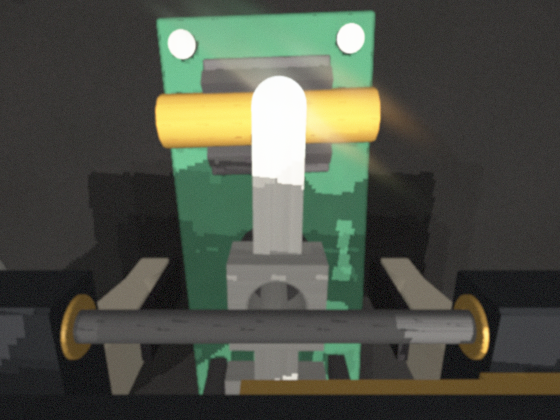

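View pics/s2.png

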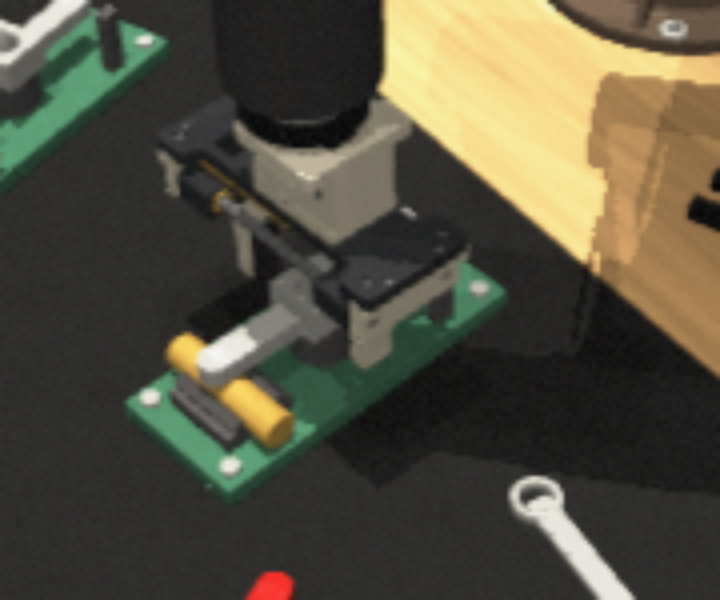

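>>> servo_tool(targets=[[[0.009,-0.004,0.003],[0,0,0],1],[[0,0,0],[0,0,0],0],[[0,0,0],[0,0,0],0],[[0,0,0],[0,0,0],0],[[0,0,0],[0,0,0],0]])

```text
t: 4.3
ee_pos: [0.4884, 0.1841, 0.048]
ee_rot: [[0.01, 0.995, 0.097], [0.006, 0.097, -0.995], [-1.0, 0.011, -0.005]]
force: [0.0, 0.1, -0.1]
grip_width: 0.0612
```

>>> servo_tool(targets=[[[0,0,0],[0,0,0],0],[[0,0,0],[0,0,0],0],[[0,0,0],[0,0,0],0]])

```text
t: 4.6
ee_pos: [0.4885, 0.1838, 0.0483]
ee_rot: [[0.01, 0.995, 0.098], [0.006, 0.097, -0.995], [-1.0, 0.011, -0.005]]
force: [0.2, -1.2, 0.3]
grip_width: 0.0398
```

```bash
python3 -c "
from h import *
plan([.485,.1813,.0412],-84.5)"
```

```text
t 4.6 pos [0.4885 0.1838 0.0483] jawyaw -84.4 tilt [0.0102 0.0062] q [ 0.738  0.294 -0.557  0.004 -0.708  0.928] w 0.0398 F [ 0.2 -1.2  0.3]
shift scaled [ 0.0141 -0.0075  0.0044] turn scaled [ 0.0021 -0.0066 -0.0137] mm [-3.5 -2.5 -7.1] deg [ 0.09 -0.3  -0.62]
```

>>> servo_tool(targets=[[[0,0,0],[0,0,0],0],[[-0.03,0,0],[0,0,0],0],[[-0.04,0,0],[0,0,0],0],[[-0.05,0,0],[0,0,0],0],[[-0.05,0,0],[0,0,0],0]], grip_force=50)

```text
t: 5.1
ee_pos: [0.4825, 0.1803, 0.1286]
ee_rot: [[-0.003, 0.995, 0.095], [-0.002, 0.095, -0.996], [-1.0, -0.003, 0.001]]
force: [0.3, 0.1, -5.6]
grip_width: 0.0397
```

```bash
python3 -c "
from h import *
plan([.485,.1813,.13],-84.5)"
```

```text
t 5.1 pos [0.4825 0.1803 0.1286] jawyaw -84.56 tilt [-0.0033 -0.0018] q [ 0.738  0.188 -0.469 -0.001 -0.918  0.928] w 0.0397 F [ 0.3  0.1 -5.6]
shift scaled [-0.0027  0.0052 -0.0015] turn scaled [-0.0014  0.0018  0.0044] mm [2.5 1.  1.4] deg [-0.06  0.08  0.2 ]
```

>>> servo_tool(targets=[[[0,0,0],[0.19,0,0],0],[[0,0,0],[0.19,0,0],0],[[0,0,0],[0.19,0,0],0],[[0,0,0],[0.19,0,0],0],[[0,0,0],[0.19,0,0],0]])

```text
t: 5.6
ee_pos: [0.4805, 0.1802, 0.1287]
ee_rot: [[-0.005, 0.79, -0.614], [0.0, -0.614, -0.79], [-1.0, -0.004, 0.003]]
force: [-0.6, -0.8, -4.7]
grip_width: 0.0399
```

```bash
python3 -c "
from h import *
plan([.485,.1813,.13],97.25)"
```

```text
t 5.6 pos [0.4805 0.1802 0.1287] jawyaw -127.85 tilt [-0.0055  0.    ] q [ 0.739  0.186 -0.47  -0.005 -0.919  0.174] w 0.0399 F [-0.6 -0.8 -4.7]
shift scaled [-0.0027  0.0058 -0.0072] turn scaled [ 2.9977e+00  8.6000e-03 -2.3000e-03] mm [4.5 1.1 1.3] deg [ 1.349e+02  3.900e-01 -1.000e-01]
```

>>> servo_tool(targets=[[[0,0,0],[0.19,0,0],0],[[0,0,0],[0.19,0,0],0],[[0,0,0],[0.19,0,0],0],[[0,0,0],[0.19,0,0],0],[[0,0,0],[0.19,0,0],0]])

```text
t: 6.1
ee_pos: [0.4758, 0.1782, 0.1235]
ee_rot: [[-0.015, 0.16, -0.987], [-0.004, -0.987, -0.16], [-1.0, 0.001, 0.016]]
force: [0.3, -0.6, -4.6]
grip_width: 0.0395
```

>>> servo_tool(targets=[[[0,0,0],[0.19,0,0],0],[[0,0,0],[0.19,0,0],0],[[0,0,0],[0.19,0,0],0],[[0,0,0],[0.19,0,0],0],[[0,0,0],[0.19,0,0],0]])

```text
t: 6.6
ee_pos: [0.4711, 0.1762, 0.1182]
ee_rot: [[-0.025, -0.556, -0.831], [-0.008, -0.831, 0.556], [-1.0, 0.02, 0.017]]
force: [0.1, -0.5, -4.7]
grip_width: 0.04
```

```bash
python3 -c "
from h import *
plan([.485,.1813,.13],97.25)"
```

```text
t 6.6 pos [0.4711 0.1762 0.1182] jawyaw 146.2 tilt [-0.0251 -0.0078] q [ 0.74   0.195 -0.484 -0.014 -0.917 -1.321] w 0.04 F [ 0.1 -0.5 -4.7]
shift scaled [-0.0243 -0.0235 -0.0171] turn scaled [ 1.088   0.0086 -0.0334] mm [13.9  5.1 11.8] deg [48.96  0.39 -1.5 ]
```

>>> servo_tool(targets=[[[-0.03,-0.01,-0.01],[0.19,0.005,-0.02],0],[[-0.01,-0.01,0],[0.19,0,-0.01],0],[[0,0,0],[0.19,0,0],0],[[0,0,0],[0.19,0,0],0],[[0,0,0],[0.19,0,0],0]])

```text
t: 7.1
ee_pos: [0.4774, 0.1796, 0.1333]
ee_rot: [[-0.017, -0.973, -0.23], [0.003, -0.23, 0.973], [-1.0, 0.016, 0.007]]
force: [0.0, 0.1, -5.7]
grip_width: 0.0399
```

```bash
python3 -c "
from h import *
plan([.485,.1828,.13],97.25)"
```

```text
t 7.1 pos [0.4774 0.1796 0.1333] jawyaw 103.27 tilt [-0.0172  0.0035] q [ 0.734  0.182 -0.458 -0.017 -0.942 -2.063] w 0.0399 F [ 0.   0.1 -5.7]
shift scaled [ 0.0063 -0.0164  0.0026] turn scaled [ 0.1338  0.0082 -0.0208] mm [ 7.6  3.2 -3.3] deg [ 6.02  0.37 -0.93]
```

>>> servo_tool(targets=[[[0,-0.005,0.004],[0.133,0.008,-0.02],0],[[0,0,0.002],[0,0,0],0]])

```text
t: 7.3
ee_pos: [0.4775, 0.1823, 0.1312]
ee_rot: [[-0.004, -0.993, -0.118], [-0.002, -0.118, 0.993], [-1.0, 0.005, -0.001]]
force: [-0.2, 0.1, -4.7]
grip_width: 0.0394
```

```bash
python3 - <<'E'
from h import *
import pickle
plan([.4805,.1826,.13],97.25)
for n in('wrist','top','scene'):
    s=eyes.snapshot(n); cv2.imwrite(f'pics/{n}3.png',s['color']); pickle.dump(s,open(f'{n}3.pkl','wb'))
cv2.imwrite('pics/s3c.png',cv2.resize(cv2.imread('pics/scene3.png')[130:300,160:360],None,fx=3.9,fy=3.5))
E
```

```text
t 7.3 pos [0.4775 0.1823 0.1312] jawyaw 96.77 tilt [-0.0043 -0.0016] q [ 7.480e-01  1.790e-01 -4.720e-01 -2.000e-03 -9.230e-01 -2.199e+00] w 0.0394 F [-0.2  0.1 -4.7]
shift scaled [ 0.0023 -0.0061 -0.    ] turn scaled [-0.0108 -0.0014 -0.0058] mm [ 3.   0.3 -1.2] deg [-0.49 -0.06 -0.26]
```

View pics/wrist3.png

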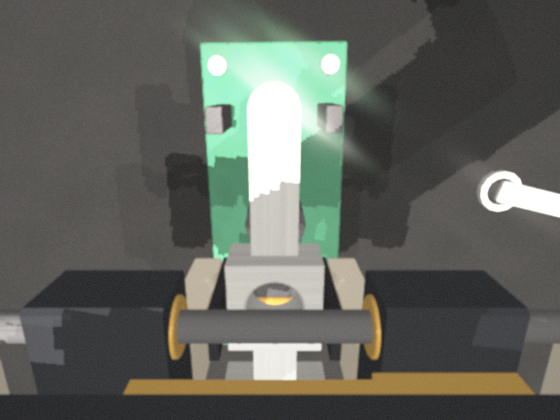

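View pics/s3c.png

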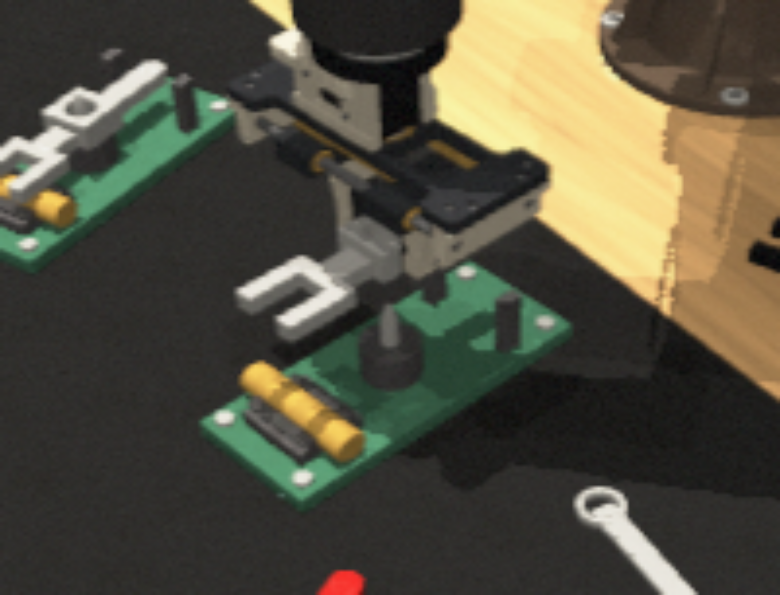

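```bash
cat > ov.py <<'E'
from h import *
def lever(c,yw):
    a=np.radians(yw);A=np.array([[np.cos(a),-np.sin(a),0],[np.sin(a),np.cos(a),0],[0,0,1]])
    return lambda P:np.atleast_2d(P)@A.T+c   # c= hole axis at underside
HT=[[20,20,24],[20,-20,24],[-20,-20,24],[-20,20,24]]
FK=[[95,24,14],[95,-24,14]]
th=np.linspace(-1.57,1.57,9); TL=[[-80-10*np.cos(t),10*np.sin(t),14] for t in th]
def draw(s,c,yw,pin,pyaw):
    im=cv2.resize(s['color'],None,fx=4,fy=4,interpolation=cv2.INTER_CUBIC)
    def pl(P,col,cl):
        uv=((proj(s,P)+.5)*4-.5).round().astype(np.int32); cv2.polylines(im,[uv],cl,col,1)
    L=lever(np.array(c),yw)
    for P in (HT,FK,TL): pl(L(np.array(P)/1000),(0,0,255),P is HT)
    S=lever(np.array(pin),pyaw)
    pl(S([[0,0,0],[0,0,.036]]),(255,0,255),0)
    for sg in(1,-1): pl(S(np.array([[-72,30*sg,20]])/1000+np.array([[-.004,0,0],[.004,0,0]])),(255,255,0),0)
    pl(S(np.array([[75,-50,-3],[75,50,-3]])/1000),(255,0,0),0)
    pl(S(np.array([[x,y,-30] for x,y in((120,50),(120,-50),(-120,-50),(-120,50))])/1000),(255,0,0),1)
    return im
E
python3 - <<'E'
from ov import *
import pickle
a=np.radians(6.77)
tcp=np.array([.4775,.1823,.1312]); c=tcp+[.0037*np.cos(a),.0037*np.sin(a),-.0023]
for n,(x0,y0,x1,y1) in{'scene':(190,130,330,290),'top':(230,120,330,250),'wrist':(180,20,380,400)}.items():
    s=pickle.load(open(f'{n}3.pkl','rb'))
    im=draw(s,c,6.77,[.484,.183,.046],7.25)[4*y0:4*y1,4*x0:4*x1]
    f=min(1,590/im.shape[0]); cv2.imwrite(f'pics/ov3_{n}.png',cv2.resize(im,None,fx=f,fy=f,interpolation=cv2.INTER_AREA))
E
```

```text
(no output)
```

View pics/ov3_scene.png

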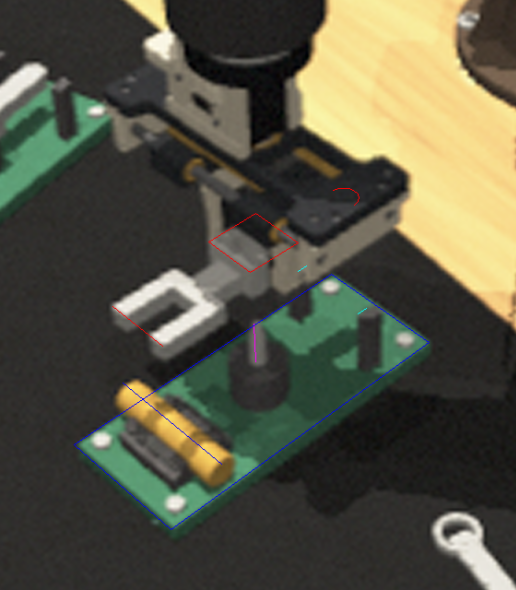

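View pics/ov3_top.png

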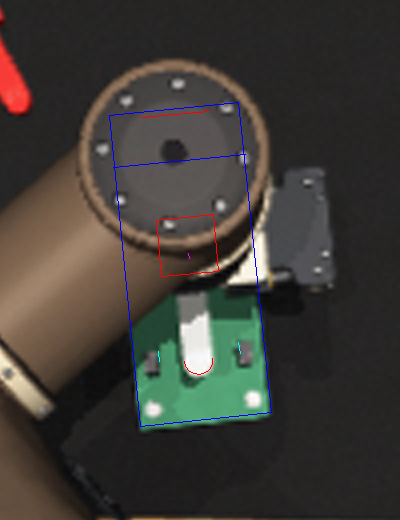

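View pics/ov3_wrist.png

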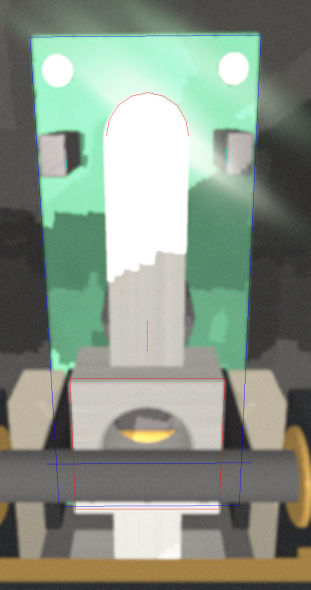

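>>> servo_tool(targets=[[[0.02,-0.006,0],[-0.01,-0.001,-0.006],0],[[0.03,-0.002,0],[0,0,0],0],[[0.01,0,0],[0,0,0],0],[[0,0,0],[0,0,0],0]])

```text
t: 7.85
ee_pos: [0.4821, 0.1828, 0.0991]
ee_rot: [[0.0, -0.99, -0.138], [0.001, -0.138, 0.99], [-1.0, -0.0, 0.001]]
force: [-0.1, -0.8, -5.2]
grip_width: 0.0396
```

```bash
python3 - <<'E'
from h import *
plan([.4805,.1826,.092],97.25)
E
```

```text
t 7.85 pos [0.4821 0.1828 0.0991] jawyaw 97.93 tilt [0.0001 0.0006] q [ 7.430e-01  2.220e-01 -5.060e-01 -1.000e-03 -8.420e-01 -2.175e+00] w 0.0396 F [-0.1 -0.8 -5.2]
shift scaled [0.0142 0.0033 0.0001] turn scaled [0.0151 0.0007 0.0002] mm [-1.6 -0.2 -7.1] deg [0.68 0.03 0.01]
```

>>> servo_tool(targets=[[[0.02,0.004,0],[0.012,0,0],0],[[0.02,0.002,0],[0,0,0],0],[[0.01,0,0],[0,0,0],0]])

```text
t: 8.15
ee_pos: [0.4796, 0.1827, 0.0731]
ee_rot: [[0.001, -0.992, -0.129], [0.002, -0.129, 0.992], [-1.0, -0.002, 0.001]]
force: [-0.2, -0.1, -4.8]
grip_width: 0.0398
```

```bash
python3 - <<'E'
from h import *
import pickle
plan([.4805,.1826,.0483],97.25)
for n in('wrist','scene'):
    s=eyes.snapshot(n); cv2.imwrite(f'pics/{n}4.png',s['color'])
cv2.imwrite('pics/s4c.png',cv2.resize(cv2.imread('pics/scene4.png')[150:290,180:340],None,fx=4,fy=4,interpolation=cv2.INTER_CUBIC))
cv2.imwrite('pics/w4c.png',cv2.resize(cv2.imread('pics/wrist4.png')[40:400,160:400],None,fx=1.6,fy=1.6,interpolation=cv2.INTER_CUBIC))
E
```

```text
t 8.15 pos [0.4796 0.1827 0.0731] jawyaw 97.4 tilt [0.0014 0.0016] q [ 0.747  0.252 -0.541 -0.    -0.776 -2.188] w 0.0398 F [-0.2 -0.1 -4.8]
shift scaled [ 0.0496 -0.0018 -0.0005] turn scaled [0.0034 0.0018 0.0021] mm [  0.9  -0.1 -24.8] deg [0.15 0.08 0.09]
```

View pics/s4c.png

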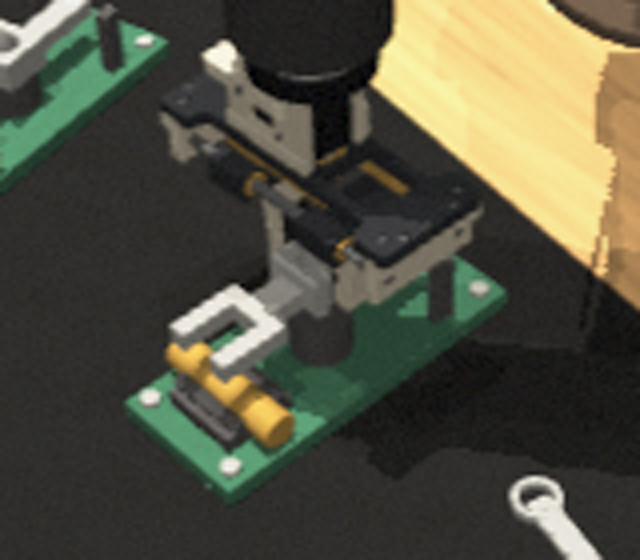

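View pics/w4c.png

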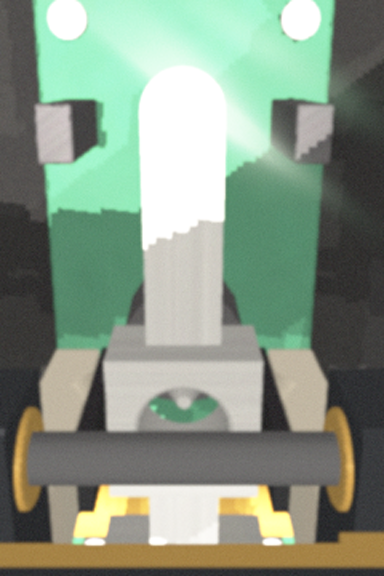

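>>> servo_tool(targets=[[[0.018,-0.001,0],[0.003,0.002,0.002],0],[[0.015,0,0],[0,0,0],0],[[0.005,0,0],[0,0,0],0]])

```text
t: 8.55
ee_pos: [0.4808, 0.1833, 0.0535]
ee_rot: [[0.001, -0.992, -0.127], [0.0, -0.127, 0.992], [-1.0, -0.001, 0.0]]
force: [-0.6, 0.2, -4.9]
grip_width: 0.0397
```

```bash
python3 - <<'E'
from h import *
plan([.4805,.1826,.0483],97.25)
E
```

```text
t 8.55 pos [0.4808 0.1833 0.0535] jawyaw 97.29 tilt [0.0009 0.0002] q [ 7.470e-01  2.820e-01 -5.580e-01  1.000e-03 -7.300e-01 -2.191e+00] w 0.0397 F [-0.6  0.2 -4.9]
shift scaled [ 0.0104  0.0007 -0.0012] turn scaled [0.0008 0.0001 0.0012] mm [-0.3 -0.7 -5.2] deg [0.04 0.01 0.06]
```

>>> servo_tool(targets=[[[0.008,0,-0.001],[0,0,0],0],[[0.004,0,0],[0,0,0],0],[[0.003,0,0],[0,0,0],0]])

```text
t: 8.85
ee_pos: [0.4811, 0.1828, 0.0482]
ee_rot: [[0.001, -0.992, -0.128], [-0.001, -0.128, 0.992], [-1.0, -0.001, -0.001]]
force: [-10.7, -0.2, 23.3]
grip_width: 0.0395
```

```bash
python3 - <<'E'
from h import *
plan([.4805,.1826,.0483],97.25)
E
```

```text
t 8.85 pos [0.4811 0.1828 0.0482] jawyaw 97.38 tilt [ 0.0013 -0.0009] q [ 7.46e-01  2.90e-01 -5.63e-01  2.00e-03 -7.17e-01 -2.19e+00] w 0.0395 F [-10.7  -0.2  23.3]
shift scaled [-0.0002  0.0012 -0.0002] turn scaled [ 0.0029 -0.0013  0.0014] mm [-0.6 -0.2  0.1] deg [ 0.13 -0.06  0.07]
```

>>> servo_tool(targets=[[[0,0,0],[0,0,0],0]])

```text
t: 8.95
ee_pos: [0.4811, 0.1829, 0.0488]
ee_rot: [[0.002, -0.992, -0.129], [-0.0, -0.129, 0.992], [-1.0, -0.002, -0.001]]
force: [0.3, 0.4, -5.2]
grip_width: 0.0397
```

```bash
python3 - <<'E'
from h import *
plan([.4805,.1826,.0483],97.25)
for n in('wrist','scene'):
    s=eyes.snapshot(n); cv2.imwrite(f'pics/{n}5.png',s['color'])
cv2.imwrite('pics/s5c.png',cv2.resize(cv2.imread('pics/scene5.png')[150:290,180:340],None,fx=4,fy=4,interpolation=cv2.INTER_CUBIC))
E
```

```text
t 8.95 pos [0.4811 0.1829 0.0488] jawyaw 97.39 tilt [ 0.0017 -0.0005] q [ 7.46e-01  2.89e-01 -5.63e-01  2.00e-03 -7.18e-01 -2.19e+00] w 0.0397 F [ 0.3  0.4 -5.2]
shift scaled [ 0.0011  0.0013 -0.0005] turn scaled [ 0.0032 -0.0009  0.0021] mm [-0.6 -0.3 -0.5] deg [ 0.14 -0.04  0.1 ]
```

View pics/s5c.png

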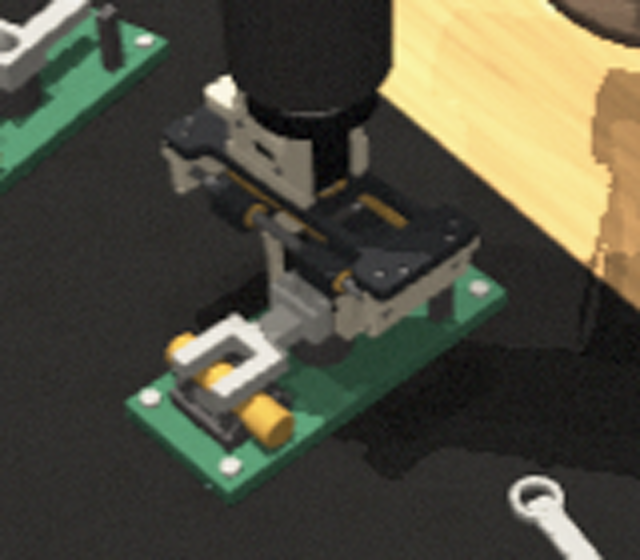

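>>> servo_tool(targets=[[[0.003,0,0],[0,0,0],0],[[0.003,0,0],[0,0,0],0],[[0.002,0,0],[0,0,0],0.75],[[0.002,0,0],[0,0,0],0.9],[[0,0,0],[0,0,0],1]])

```text
t: 9.55
ee_pos: [0.4832, 0.1842, 0.0475]
ee_rot: [[0.006, -0.991, -0.131], [0.001, -0.131, 0.991], [-1.0, -0.006, 0.001]]
force: [-0.6, 0.2, 0.3]
grip_width: 0.0579
```

>>> servo_tool(targets=[[[0,0,0],[0,0,0],1],[[0,0,0],[0,0,0],1],[[0,0,0],[0,0,0],1]])

```text
t: 9.85
ee_pos: [0.4837, 0.1843, 0.0472]
ee_rot: [[0.007, -0.991, -0.131], [0.001, -0.131, 0.991], [-1.0, -0.007, 0.0]]
force: [-0.5, 0.4, 0.3]
grip_width: 0.0819
```

```bash
python3 - <<'E'
from h import *
plan([.4805,.1826,.15],97.25)
s=eyes.snapshot('wrist'); cv2.imwrite(f'pics/w6.png',s['color'])
E
```

```text
t 9.85 pos [0.4837 0.1843 0.0472] jawyaw 97.52 tilt [0.0066 0.0014] q [ 0.746  0.293 -0.564  0.005 -0.709 -2.19 ] w 0.0819 F [-0.5  0.4  0.3]
shift scaled [-0.2056  0.0054 -0.0024] turn scaled [0.006  0.0006 0.0085] mm [ -3.2  -1.7 102.8] deg [0.27 0.03 0.38]
```

View pics/w6.png

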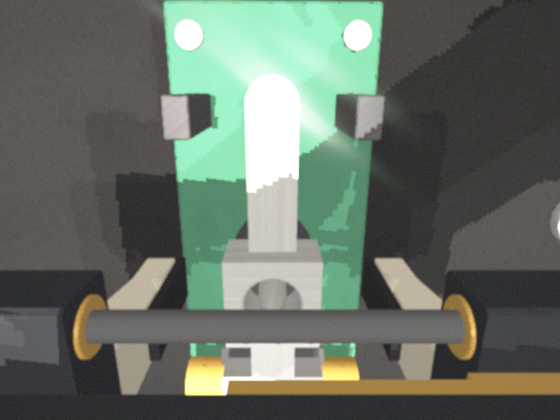

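>>> servo_tool(targets=[[[-0.05,0,0],[0,0,0],1],[[-0.1,0,0],[0,0,0],1],[[-0.1,0,0],[0,0,0],1],[[-0.1,0,0],[0,0,0],1],[[-0.05,0,0],[0,0,0],1]])

```text
t: 10.4
ee_pos: [0.4802, 0.1819, 0.2487]
ee_rot: [[-0.002, -0.992, -0.13], [-0.006, -0.13, 0.991], [-1.0, 0.003, -0.006]]
force: [0.0, 0.3, -0.6]
grip_width: 0.0874
```

```bash
python3 - <<'E'
from ov import *
plan([.4805,.1826,.22],97.25)
a=np.radians(6.9)
for n,(x0,y0,x1,y1) in{'scene':(140,130,330,290),'wrist':(180,20,380,330)}.items():
    s=eyes.snapshot(n); cv2.imwrite(f'pics/{n}7.png',s['color'])
    im=draw(s,[.484,.183,.046],7.25,[.484,.183,.046],7.25)[4*y0:4*y1,4*x0:4*x1]
    f=min(1,590/im.shape[0]); cv2.imwrite(f'pics/ov7_{n}.png',cv2.resize(im,None,fx=f,fy=f,interpolation=cv2.INTER_AREA))
E
```

```text
t 10.4 pos [0.4802 0.1819 0.2487] jawyaw 97.47 tilt [-0.0024 -0.0064] q [ 0.747  0.079 -0.302  0.003 -1.196 -2.189] w 0.0874 F [ 0.   0.3 -0.6]
shift scaled [ 0.0575 -0.001   0.0016] turn scaled [ 0.0049 -0.0077 -0.004 ] mm [  0.3   0.7 -28.7] deg [ 0.22 -0.35 -0.18]
```

View pics/ov7_scene.png

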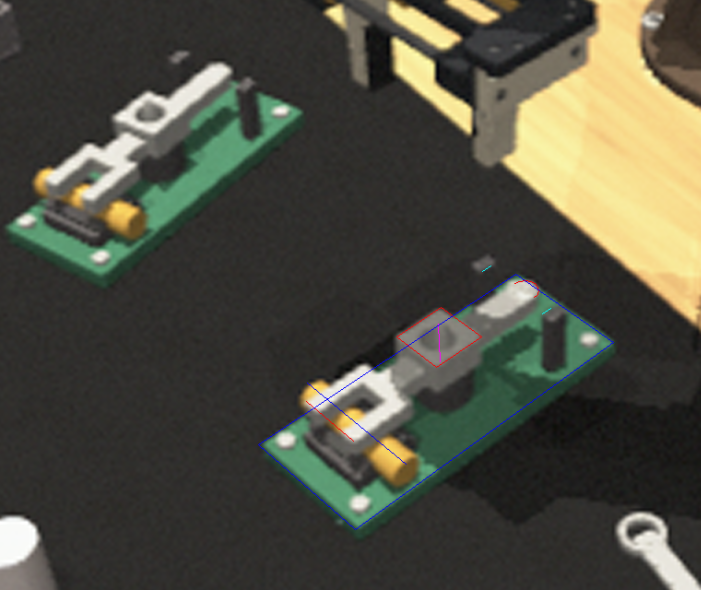

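View pics/ov7_wrist.png

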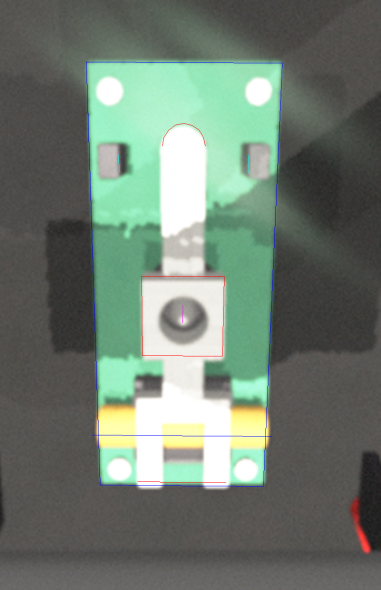

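```bash
python3 -c "
from h import *
print(ticket.sign_off(), ctrl.get_obs()['t'])"
```

```text
the job is handed in; nothing more can be done
the job is handed in; nothing more can be done
```

The back-to-front lever is turned round and back on its own pin, with the fork over the bar and the tail between the cheeks. I gripped it across the hub flats, lifted it about 80 mm straight up, turned it half a turn with the same face up, and lowered it onto the same pin.

- **Seating:** The lever touched its seat at tool height 48.2 mm, against 48.3 mm when I first gripped it. It lifted about 0.6 mm when I stopped pushing, so I pressed it down again before opening the fingers.
- **Final check:** With the gripper about 0.2 m above the lever and touching nothing, the wrist picture matched the expected fitted pose to within about 2 mm, with the pin in the middle of the hole. The scene picture agreed apart from an offset of about one pixel (roughly 2 mm) that shifted the whole fixture alike, so I put it down to camera calibration.
- **Forces and time:** The highest wrist force I read was about 26 N, and the last time reading before handing in was 10.4 s.
- **Other parts:** I did not touch the other fixture's lever, the red and black look-alikes, or the spanner.

The arm drifted during the turn: at one point the tool was 14 mm off sideways and about 10 mm low. The lever stayed above the pin, and I corrected the position before lowering it.

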